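Shut the fine needle of the take-off cock and clear the jug

ROBOT

A 6-joint arm with a two-finger parallel gripper is mounted at the origin on the work surface. World frame = base frame: x ahead of the robot, y to its left, z up, the work surface at z = 0. Lengths are in m, angles in degrees, forces in N, time in s.
With the tool pointing down it reaches from about 0.4 to 0.825 m from the base axis. Payload 7 kg.
Tool frame: the origin (TCP) lies between the finger pads; the fingertips stand 25 mm ahead of it and the grasp point (between the pads) lies 6 mm ahead of it; z points along the fingers, y is the line along which they close (so a half turn about z gives the same grasp; the last joint's range is limited). The gripper opens to 88 mm and grips with 3 to 60 N. Pads are 19 mm wide; open, the fingers measure 130 mm over their backs; the gripper's body (78 mm by 193 mm) begins 47 mm behind the grasp point.
Start: joints at [-56.774, 20.546, 0.682, 0, -70.136, -16.507], TCP at [0.194, -0.646, 0.252] pointing down, gripper open.
Joint ranges: [-176.03, 176.03], [-82.01, 121.73], [-58.28, 71.71], [-173.87, 95.51], [-174.79, -0.11], [-173.66, 173.66]. Speed limits (degrees/s): [136.94, 136.94, 172.46, 180, 180, 180].

INTERFACE

Orientations are given as [roll, pitch, yaw] about the fixed x, y, z axes, in that order (R = Rz(yaw) Ry(pitch) Rx(roll)).
In Python, from plant import ctrl gives the robot as it stands.
- The arm moves only by the shell command python3 drive.py 'ROWS'. ROWS is a JSON list of rows, 1 to 8 of them, each of 5 numbers: dx, dy, dz in m, then a turn about the tool's z in degrees, then the finger opening in m; each row is the pose to reach, as a shift and turn from the pose commanded when the command began, along the tool's axes at that moment; what a row does not reach only later rows make up. A row lasts 1/8 s, in which the tool goes at most 0.0625 m and 10.7 degrees, less where a joint would pass 70% of its speed; a pose out of reach is approached as far as the arm can. The fingers move at their own pace and stop on an object; the grip force is fixed at half the most. Time passes only in rows, so rows that do not move let the fingers close. It prints the time, the measured TCP pose, the force, the opening and the grip force at its end.
- ctrl.get_obs(): the state, without advancing time (a new reading comes with each control period).
- ctrl.snapshot(name): name is "side" or "top" or "wrist"; returns a dict with "frame" (400x640x3 uint8, red, green, blue), "z_map" (400x640 float32, m along the optical axis (not along the pixel's ray), 0 where there is no reading), "fovy" (degrees; the focal length in pixels is half the picture's height over the tangent of half this angle, whatever the lens; pixels are square), "cx", "cy" (the principal point, pixels), "R" (3x3) and "t" (3): a world point X has camera coordinates R X + t; the wrist camera has in their place "T_tool_cam" (4x4, takes a point from camera to tool coordinates, whose origin is the TCP and whose axes are the flange's). Camera axes: x right, y down, z forward; pixel columns grow to the right and rows downward; lengths in m; the calibration is good to about 2 mm. A picture is of the moment at which its call begins: read the wrist's pose just before it.
- ctrl.close_job(): hands the job in; it is judged then, once.
The state is a dict: "clock": time; "joint_pos": joint angles; "qvel": joint speeds; "tau": joint torques, N m; "tool_pos": TCP position; "orientation": TCP orientation; "force": force on the tool from outside, world axes, zero at the start; "moment": the same for the moment, N m; "opening": finger opening in m; "gripper_force": force on a finger pad.
Only numpy, scipy, OpenCV 4.12 (cv2) and the standard library are available. Lean on these libraries where they do the work, as an engineer would, in place of code of your own. Each camera call takes 0.05 s, during which the arm holds its last target. There are 200 camera calls.

TASK

The run is over, so shut the take-off: turn only the small black fine knob on top of the cock clockwise until its needle just sits on the seat, closed with light finger pressure that you can feel but never forced, and leave the wide brass coarse ring below it at its setting. Then take the steel jug from under the spout and stand it upright on the round cork mat without dropping it; leave the other things on the bench alone.

Things in the scene. Friction and masses are not known exactly. Their poses are not given: they have to be found in the camera images.
- cock: Steel take-off cock fixed to the bench: flange 70 mm across, riser 26 mm thick, valve body 42 mm thick, round scale plate 62 mm across whose top is at 169 mm. Origin on the common vertical axis of riser, ring and knob, at bench level; z up. A 12 mm spout tube leaves along the cock's own -x, 136 mm above the bench (its highest point 142 mm), and bends down 85 mm out from the axis.
- spout_tip (a point): Mouth of the spout, 85 mm out from the cock's axis along its -x, 102 mm above the bench.
- stem: The needle's spindle guide in the cock, same vertical axis, origin at bench level. The needle meets its seat at a hidden angle, 0.6 to 2.65 rad clockwise from the knob's start, found only by feel: from first touch the torque climbs by 0.4 N m per rad above the running friction. Light pressure is 0.02 to 0.16 N m above friction (0.06 is right, 0.15 rad past first touch); more scores the needle.
- fine (a joint): Angle of the small black fine knob (rad), grows clockwise seen from above, which closes. Round knurled knob 22 mm across, 184 to 200 mm above the bench (16 mm tall, 2 mm above the brass ring), with a white line on top. Free, it turns against a steady friction of 0.04 N m (held still, a torque reading may be off by that much either way); released on its seat it eases back a little and stays closed.
- fine_top (a point): Centre of the fine knob's top face, 200 mm above the bench.
- coarse (a joint): Angle of the wide brass coarse ring (rad), grows clockwise seen from above. Knurled ring 48 mm across, 170 to 182 mm above the bench, directly below the fine knob on the same axis, with a red line on top. It turns at a touch (0.015 N m); it must stay as set.
- coarse_mark (a point): The red line on the coarse ring's top, 22 mm from the axis.
- jug: Open steel jug under the spout, 76 mm across at the rim, 85 mm tall, about 0.18 kg. Origin at the centre of its underside, z up. Its handle points along the jug's own -x: a flat upright bar 10 mm wide (along y), 7 mm thick (along x), from 26 to 74 mm height, its middle 64 mm from the jug's axis, 23 mm clear of the wall; pinch it across its width from above.
- jug_grip (a point): Middle of the jug's handle bar, 64 mm from the jug's axis, 58 mm above its underside.
- mat: Round cork mat fixed to the bench, 120 mm across, 5 mm thick. Origin at the centre of its underside. The jug goes on it.
- tray: White plastic tray 160 x 120 x 18 mm fixed to the bench, for two sample jars. Origin at the centre of its underside.
- jar_a: Small glass jar with a steel cap, 56 mm across, 72 mm tall, standing in the tray. Origin at the centre of its underside. Leave it.
- jar_b: The other such jar in the tray. Leave it.
- bottle: Capped amber bottle, 62 mm across, 165 mm tall, standing on the bench. Origin at the centre of its underside. Leave it.
- wrench: Steel wrench 180 mm long lying on the bench. Origin at its middle. Leave it.

How it is judged (in metres and radians):
On the way, in this order (a step that is already met when the one before it is completed fails the run):
1. the needle sits on its seat with light pressure: 0.02 to 0.16 N m of the knob's torque carried by the seat (contact force between stem and cock between 1.6 and 13.3 N), for 0.2 s.
2. the jug stands upright on the cork mat (horizontal distance between jug and mat below 0.03 m and height (world z) of jug below 0.008 m and angle between jug's own z axis and vertical below 0.06 rad), for 0.2 s.
At the end, for the whole second after the job is handed in: the needle carries 0.02 to 0.16 N m of the knob's torque on its seat, the coarse ring's mark is within 3 mm of its start, the jug stands upright, free and still on the cork mat within 30 mm of its centre, and jars, bottle and wrench are within 20 mm of their starts (all of step 1 and all of step 2 and distance of coarse_mark from where it was at the start of the episode below 0.003 m and linear speed of jug below 0.02 m/s and distance of each of jar_a, jar_b, bottle, wrench from where it was at the start of the episode below 0.02 m); the robot touches nothing.
It fails at once if the needle forced into its seat (more than 0.16 N m) (contact force between stem and cock above 13.3 N).
It fails at once if the coarse ring dragged (mark moved more than 3 mm) (distance of coarse_mark from where it was at the start of the episode above 0.003 m).
It fails at once if the jug dropped (let go more than 15 mm above the bench) or tipped ((height (world z) of jug above 0.02 m and contact force between the fingers and jug below 0.02 N) or angle between jug's own z axis and vertical above 0.6 rad).
It fails at once if a jar, the bottle or the wrench disturbed (distance of any of jar_a, jar_b, bottle, wrench from where it was at the start of the episode above 0.02 m).
It fails at once if the jug taken away while the needle is off its seat (contact force between stem and cock below 1 N and distance of jug from where it was at the start of the episode above 0.03 m).
It also fails if it takes over 72 s, if anything falls off the work surface, if the arm or the gripper's body presses on something with over 40 N, if the wrist force passes 120 N, or if a joint passes its speed limit or range.

## Working session

There is one attempt and no reset: what is moved stays moved. The work goes in short steps, Python scripts to look and compute and a shell command to move; the robot and the scene stay as the last step left them, time stands still between calls to the robot, and variables do not carry over. Pictures are saved under pics/ and viewed, at most 10 in all, crops included, and the job is handed in when it is done.

```bash
ls; mkdir -p pics
python3 - <<'E'
from plant import ctrl
import cv2,numpy as np
o=ctrl.get_obs(); print(o)
for n in ("top","side"):
    s=ctrl.snapshot(n); cv2.imwrite(f"pics/{n}0.png",s["frame"][:,:,::-1]); np.savez(f"pics/{n}0.npz",**s)
    print(n,s["fovy"],s["cx"],s["cy"],s["R"],s["t"])
E
```

```text
drive.py
pics
plant.py
{'clock': 0.0, 'joint_pos': array([-5.67753906e+01,  2.05918219e+01,  6.36121174e-01, -2.14901968e-02,
       -7.01385844e+01, -1.65063471e+01]), 'qvel': array([-0.01365605, -0.05039199,  0.03780864,  0.01430696,  0.00363696,
       -0.05580431]), 'tau': array([-3.32726904e-04, -5.82720315e+01,  2.93063164e+01,  6.99743226e+00,
        6.98520264e-03, -1.29624932e-04]), 'tool_pos': array([ 0.19402466, -0.64604513,  0.25063184]), 'orientation': array([ 1.79903860e+02, -7.42141105e-03, -1.63289049e+02]), 'force': array([-0.30231072,  0.79543117,  0.31399268]), 'moment': array([0.05479406, 0.01010358, 0.02613284]), 'gripper_force': 0.0, 'opening': 0.08709098744387739}
top 45.46118938655731 332.0710071535826 197.84398789449963 [[-0.02552126 -0.99933394  0.02608346]
 [-0.9823404   0.02023238 -0.18600532]
 [ 0.1853537  -0.03036993 -0.98220246]] [-0.00432291  0.59262042  1.17211964]
side 43.212317220957246 319.5816847388873 202.63682185301164 [[-0.73869389 -0.67371322 -0.0210201 ]
 [-0.35594455  0.41637878 -0.8366195 ]
 [ 0.57239393 -0.61052372 -0.54738101]] [0.44843733 0.32012017 0.83468774]
```

View pics/top0.png

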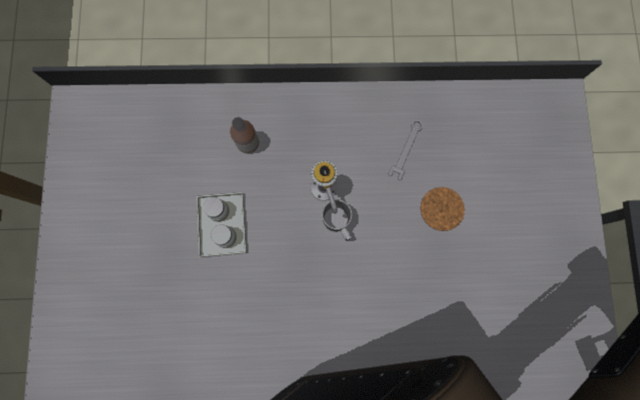

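View pics/side0.png

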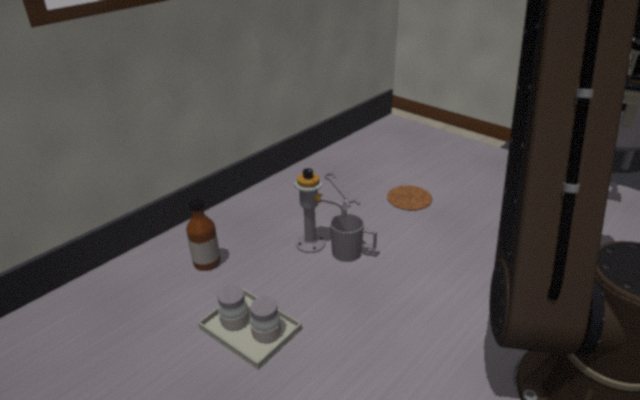

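The top view shows the knob and ring at (324,171), the jug at (337,213) with its handle end at (349,238), the mat at (442,209), the jars at about (220,222), the bottle at (243,132) and the wrench at (405,150). The side view shows the cock at (310,210), the jug at (347,237) and the mat at (410,197).

```bash
cat > h.py <<'E'
import numpy as np,cv2
def ray(s,u,v,z):
    f=200/np.tan(np.radians(s["fovy"])/2)
    R,t=s["R"],s["t"]; d=R.T@np.array([(u-s["cx"])/f,(v-s["cy"])/f,1]); c=-R.T@t
    return c+d*(z-c[2])/d[2]
def cen(m,box):
    k=np.zeros_like(m); x0,y0,x1,y1=box; k[y0:y1,x0:x1]=m[y0:y1,x0:x1]
    n,l,st,c=cv2.connectedComponentsWithStats(k.astype(np.uint8))
    i=1+np.argmax(st[1:,4]); return c[i],st[i]
E
python3 - <<'E'
from h import *
for n,bm,bk,bb in (("top",(400,170,480,250),(316,164,332,180),(305,155,345,190)),("side",(380,175,440,220),(300,166,316,180),(290,160,330,200))):
    s=dict(np.load(f"pics/{n}0.npz")); f=s["frame"].astype(int); hsv=cv2.cvtColor(s["frame"],cv2.COLOR_RGB2HSV)
    col=(hsv[...,1]>110)&(hsv[...,2]>70)
    c,st=cen(col,bm); print(n,"mat",c,st,ray(s,*c,.005))
    c,st=cen(f.max(2)<60,bk); print("knob",c,st,ray(s,*c,.198))
    c,st=cen(col,bb); print("brass",c,st,ray(s,*c,.182))
s=dict(np.load("pics/top0.npz"))
for p,z in (((337,213),.085),((349,238),.074)): print(ray(s,*p,z))
a=s["frame"][145:255,285:395,::-1]; a=cv2.resize(a,None,fx=5,fy=5,interpolation=cv2.INTER_CUBIC)
s2=dict(np.load("pics/side0.npz")); b=s2["frame"][160:270,280:330,::-1]; b=s2["frame"][160:270,285:345,::-1]; 
cv2.imwrite("pics/c.png",a)
E
```

```text
top mat [442.0474198  208.52580195] [ 421  188   43   42 1434] [ 0.56666168 -0.31414228  0.005     ]
knob [324.05084746 170.30508475] [320 166   9  10  59] [0.6301099  0.00314711 0.198     ]
brass [323.62869198 172.45147679] [314 163  20  19 237] [0.62898667 0.00400048 0.182     ]
side mat [409.07692308 197.48076923] [388 186  43  24 780] [ 0.56560932 -0.30821192  0.005     ]
knob [307.4084507  173.53521127] [303 169  10  10  71] [0.62404391 0.01367911 0.198     ]
brass [307.65803109 180.37305699] [297 174  22  13 193] [0.62299191 0.01480481 0.182     ]
[ 0.54810088 -0.02841056  0.085     ]
[ 0.48608279 -0.05707958  0.074     ]
```

View pics/c.png

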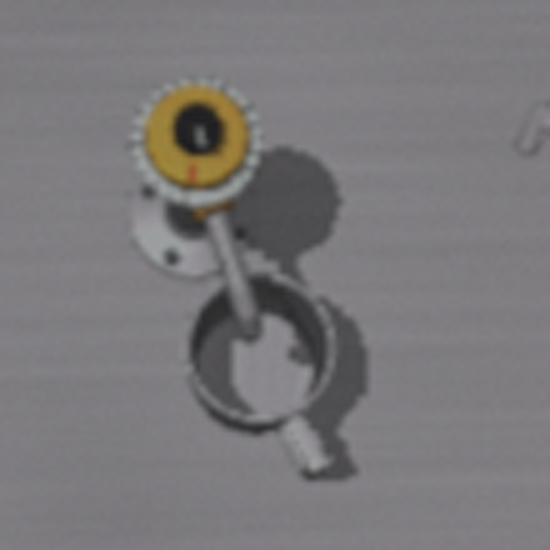

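The crop shows the knob (198,130), the red mark at the image bottom of the ring, the spout over the jug and the handle at lower right (305,445). I'll move above the knob for a wrist view.

```bash
python3 drive.py '[[-0.04,0.03,-0.05,-10,0.06],[-0.09,0.07,-0.1,-20,0.06],[-0.13,0.11,-0.11,-30,0.06],[-0.18,0.15,-0.11,-40,0.06],[-0.22,0.18,-0.11,-50,0.06],[-0.26,0.22,-0.11,-60,0.06],[-0.3,0.25,-0.11,-70,0.06],[-0.34,0.28,-0.11,-80,0.06]]'
cat > to.py <<'E'
import sys,numpy as np
from plant import ctrl
from scipy.spatial.transform import Rotation as Ro
o=ctrl.get_obs(); R=Ro.from_euler("xyz",o["orientation"],degrees=True).as_matrix()
a=[float(x) for x in sys.argv[1:]]
print("tool delta",R.T@(np.array(a[:3])-o["tool_pos"]).round(5),"yaw",o["orientation"],"turn",(o["orientation"][2]-a[3]) if len(a)>3 else "","q",o["joint_pos"].round(1),"t",o["clock"])
E
python3 to.py 0.627 0.006 0.36
```

```text
clock: 1.1
tool_pos: [0.4398, -0.2787, 0.3616]
orientation: [-180.0, 0.0, -82.9]
force: [0.2, -1.0, 0.7]
opening: 0.0598
gripper_force: 0.0
tool delta [-0.25943129 -0.22080618  0.00162832] yaw [-1.79989670e+02  6.29542012e-03 -8.29227008e+01] turn  q [-10.7   2.7  -7.9  -0.  -79.4  17.8] t 1.1
```

```bash
python3 drive.py '[[-0.04,-0.035,0,-10,0.05],[-0.08,-0.07,0,-20,0.05],[-0.12,-0.105,0,-30,0.05],[-0.16,-0.14,0,-40,0.05],[-0.2,-0.17,0,-50,0.05],[-0.23,-0.2,0,-60,0.05],[-0.259,-0.221,0,-70,0.05],[-0.259,-0.221,0,-70,0.05]]'
python3 - <<'E'
from plant import ctrl
import numpy as np,cv2
o=ctrl.get_obs();print(o["tool_pos"],o["orientation"],o["joint_pos"])
s=ctrl.snapshot("wrist");np.savez("pics/w0.npz",pos=o["tool_pos"],ori=o["orientation"],**s);cv2.imwrite("pics/w0.png",s["frame"][:,:,::-1]);print(s["T_tool_cam"],s["fovy"])
E
```

```text
clock: 2.1
tool_pos: [0.6291, 0.0047, 0.3599]
orientation: [180.0, 0.1, -13.1]
force: [0.2, -0.8, -0.8]
opening: 0.0501
gripper_force: 0.0
[0.62909213 0.00471261 0.35994689] [ 1.79953518e+02  1.25563603e-01 -1.30597188e+01] [ 1.81649260e+01  1.36336897e+01  4.90215577e+00 -2.56313833e-02
 -8.13999373e+01  5.87792680e+01]
[[-3.16700429e-04 -9.69187013e-01 -2.46325867e-01  6.74681784e-02]
 [ 9.99999936e-01 -2.66632289e-04 -2.36612817e-04  3.39035927e-04]
 [ 1.63643639e-04 -2.46325927e-01  9.69187036e-01 -1.32649952e-01]
 [ 0.00000000e+00  0.00000000e+00  0.00000000e+00  1.00000000e+00]] 61.63685254868143
```

View pics/w0.png

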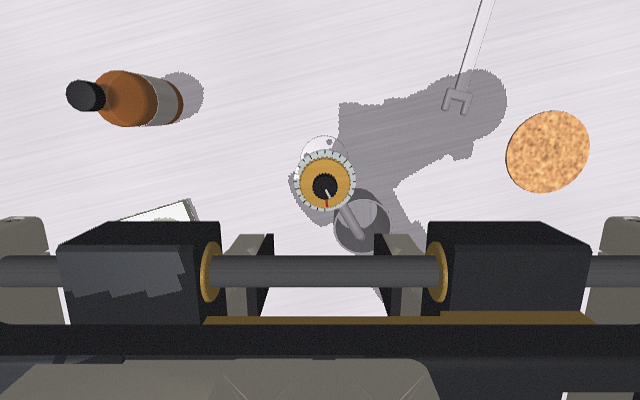

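The wrist view shows the knob at (325,186), its ring at (326,181), the jug under the spout near (362,222), the mat at (548,151) and the bottle at upper left.

```bash
cat >> h.py <<'E'
from scipy.spatial.transform import Rotation as Ro
def wr(s):
    T=np.eye(4);T[:3,:3]=Ro.from_euler("xyz",s["ori"],degrees=True).as_matrix();T[:3,3]=s["pos"]
    M=np.linalg.inv(T@s["T_tool_cam"]); s["R"],s["t"]=M[:3,:3],M[:3,3]; return s
E
python3 - <<'E'
from h import *
s=wr(dict(np.load("pics/w0.npz"))); f=s["frame"].astype(int); hsv=cv2.cvtColor(s["frame"],cv2.COLOR_RGB2HSV)
k=(f.max(2)<70); c,st=cen(k,(308,168,345,204)); print(c,st)
l,t,w,h=st[:4]; print("knob bbox", ray(s,l+w/2,t+h/2,.197))
z=s["z_map"][170:202,308:345]; m=(z>0)&(z<z[z>0].min()+.006); yy,xx=np.nonzero(m); print("depth top",m.sum(),xx.mean()+308,yy.mean()+170, ray(s,xx.mean()+308,yy.mean()+170,.2), z[z>0].min())
col=(hsv[...,1]>110)&(hsv[...,2]>70)
c,st=cen(col,(295,150,358,215));l,t,w,h=st[:4]; print("brass",st,ray(s,l+w/2,t+h/2,.182))
c,st=cen(col,(495,100,600,200)); print("mat",ray(s,*c,.005))
E
python3 to.py 0.63 0.005 0.3
```

```text
[324.29361702 185.57659574] [313 173  24  27 470]
knob bbox [0.63465824 0.00162733 0.197     ]
depth top 368 324.5380434782609 184.61684782608697 [0.63702874 0.00151619 0.2       ] 0.29449826
brass [ 299  157   52   51 1484] [0.6353392  0.00139347 0.182     ]
mat [ 0.57295807 -0.31476944  0.005     ]
tool delta [ 0.0012074  -0.0017568   0.06038649] yaw [ 1.79952718e+02  1.03646148e-01 -1.32433013e+01] turn  q [ 18.1  13.6   4.9  -0.  -81.4  58.7] t 2.15
```

```bash
python3 to.py 0.589 0.0125 0.235; python3 drive.py '[[-0.041,0.0,0.03,0,0.05],[-0.041,0.0,0.08,0,0.05],[-0.041,0.0,0.125,0,0.05],[-0.041,0.0,0.125,0,0.05]]'
python3 - <<'E'
from plant import ctrl
from h import *
o=ctrl.get_obs()
s=ctrl.snapshot("wrist");np.savez("pics/w1.npz",pos=o["tool_pos"],ori=o["orientation"],**s);cv2.imwrite("pics/w1.png",s["frame"][:,:,::-1])
s=wr(dict(np.load("pics/w1.npz"))); f=s["frame"].astype(int); hsv=cv2.cvtColor(s["frame"],cv2.COLOR_RGB2HSV)
col=(hsv[...,1]>110)&(hsv[...,2]>70)
c,st=cen(col,(200,0,450,215));l,t,w,h=st[:4]; print("brass",st,ray(s,l+w/2,t+h/2,.182))
z=s["z_map"][0:215,200:450]; print(z[z>0].min())
m=(z>0)&(z<z[z>0].min()+.006); yy,xx=np.nonzero(m); print("depth top",m.sum(),xx.mean()+200,yy.mean(), ray(s,xx.mean()+200,yy.mean(),.2),s["pos"],s["ori"])
E
```

```text
tool delta [-0.04030274  0.0002815   0.12546339] yaw [ 1.79952718e+02  1.03646148e-01 -1.32433013e+01] turn  q [ 18.1  13.6   4.9  -0.  -81.4  58.7] t 2.15
clock: 2.65
tool_pos: [0.586, 0.0107, 0.2338]
orientation: [179.8, 0.3, -13.4]
force: [-0.1, -0.1, 0.2]
opening: 0.0501
gripper_force: 0.0
brass [ 274  105   89   89 4292] [0.63495067 0.00141382 0.182     ]
0.16215476
depth top 1392 317.1932471264368 152.2212643678161 [0.6355156  0.00172393 0.2       ] [0.58602716 0.01073897 0.23375824] [179.82840236   0.33351081 -13.41646103]
```

View pics/w1.png

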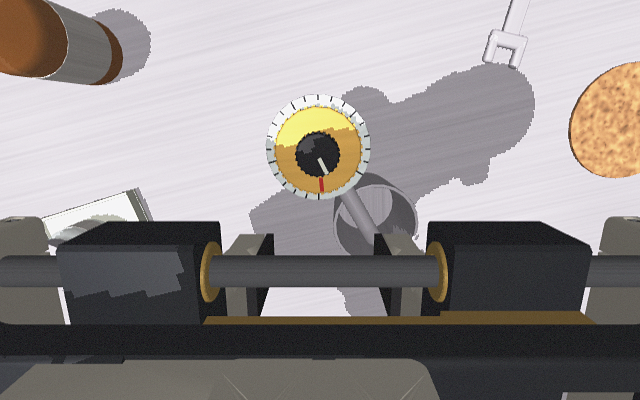

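The knob's top is centred near (317,152), with the white line pointing image-down-right and the red mark at (321,185). Two wrist views agree on knob (0.635, 0.0016).

```bash
python3 to.py 0.635 0.0016 0.234; python3 drive.py '[[0.025,-0.001,-0.002,0,0.05],[0.05,-0.002,-0.002,0,0.05],[0.05,-0.002,-0.002,0,0.05],[0.05,-0.002,-0.002,0,0.05]]'; python3 to.py 0.635 0.0016 0.2115
```

```text
tool delta [ 0.04802759 -0.00172393  0.00247001] yaw [ 1.79906442e+02  9.20792091e-02 -1.33680394e+01] turn  q [ 20.1  13.1 -11.8   0.  -65.2  56.5] t 2.7
clock: 3.2
tool_pos: [0.638, 0.0022, 0.2402]
orientation: [-180.0, -0.1, -13.3]
force: [-0.3, -0.2, -0.4]
opening: 0.05
gripper_force: 0.0
tool delta [-0.00278518  0.00131636  0.02869422] yaw [-1.79957857e+02 -9.99690744e-02 -1.33253193e+01] turn  q [ 17.7  17.4  -5.3   0.  -67.1  59. ] t 3.2
```

```bash
python3 drive.py '[[-0.003,0.001,0.02,0,0.05],[-0.003,0.001,0.02,0,0.05],[-0.003,0.001,0.02,0,0.05],[-0.003,0.001,0.02,0,0.05]]'; python3 to.py 0.635 0.0016 0.2115
```

```text
clock: 3.7
tool_pos: [0.6349, 0.0023, 0.2197]
orientation: [-180.0, -0.1, -13.3]
force: [-0.2, 0.6, 0.9]
opening: 0.0498
gripper_force: 0.0
tool delta [0.0002585  0.00067015 0.00819002] yaw [-1.79969524e+02 -8.06549384e-02 -1.32691879e+01] turn  q [ 17.8  18.   -7.4   0.  -64.6  58.9] t 3.7
```

```bash
python3 drive.py '[[0,0.0007,0.004,0,0.05],[0,0.0007,0.008,0,0.04],[0,0.0007,0.008,0,0.03]]'; python3 drive.py '[[0,0,0,0,0.026],[0,0,0,0,0.02],[0,0,0,0,0.015],[0,0,0,0,0.015]]'
python3 - <<'E'
from plant import ctrl
o=ctrl.get_obs();print(o["force"],o["moment"],o["tool_pos"],o["opening"],o["gripper_force"])
E
```

```text
clock: 4.08
tool_pos: [0.634, 0.0014, 0.21]
orientation: [180.0, 0.1, -13.3]
force: [-0.1, -0.2, 0.4]
opening: 0.0354
gripper_force: 0.0
clock: 4.58
tool_pos: [0.6346, 0.0022, 0.2106]
orientation: [-179.9, -0.0, -13.3]
force: [0.2, 5.0, -0.3]
opening: 0.0212
gripper_force: 30.0
[ 0.23399784  5.04859507 -0.30871239] [ 1.9451853  -0.11280129 -0.03513281] [0.63459092 0.00223021 0.21061528] 0.021199312364501406 29.999976754188538
```

```bash
cat > m.py <<'E'
from plant import ctrl
o=ctrl.get_obs();print("F",o["force"].round(2),"Mz",o["moment"].round(3),"p",o["tool_pos"].round(4),"yaw",o["orientation"].round(2),"q6",o["joint_pos"][5].round(1),"g",o["opening"].round(4),o["gripper_force"].round(1),"t",o["clock"])
E
python3 drive.py '[[0,-0.0005,0,0,0.015],[0,-0.0005,0,0,0.015]]' | head -1; python3 m.py
python3 drive.py '[[0,0,0,8,0.015]]'|head -1; python3 m.py;python3 drive.py '[[0,0,0,8,0.015]]'|head -1; python3 m.py
```

```text
clock: 4.82
clock: 4.95
clock: 5.08Traceback (most recent call last):
  File "m.py", line 2, in <module>
    o=ctrl.get_obs();print("F",o["force"].round(2),"Mz",o["moment"].round(3),"p",o["tool_pos"].round(4),"yaw",o["orientation"].round(2),"q6",o["joint_pos"][5].round(1),"g",o["opening"].round(4),o["gripper_force"].round(1),"t",o["clock"])
                                                                                                                                                                            ^^^^^^^^^^^^^^^^^^
AttributeError: 'float' object has no attribute 'round'
Traceback (most recent call last):
  File "m.py", line 2, in <module>
    o=ctrl.get_obs();print("F",o["force"].round(2),"Mz",o["moment"].round(3),"p",o["tool_pos"].round(4),"yaw",o["orientation"].round(2),"q6",o["joint_pos"][5].round(1),"g",o["opening"].round(4),o["gripper_force"].round(1),"t",o["clock"])
                                                                                                                                                                            ^^^^^^^^^^^^^^^^^^
AttributeError: 'float' object has no attribute 'round'
Traceback (most recent call last):
  File "m.py", line 2, in <module>
    o=ctrl.get_obs();print("F",o["force"].round(2),"Mz",o["moment"].round(3),"p",o["tool_pos"].round(4),"yaw",o["orientation"].round(2),"q6",o["joint_pos"][5].round(1),"g",o["opening"].round(4),o["gripper_force"].round(1),"t",o["clock"])
                                                                                                                                                                            ^^^^^^^^^^^^^^^^^^
AttributeError: 'float' object has no attribute 'round'
```

```bash
sed -i 's/o\["opening"\].round(4),o\["gripper_force"\].round(1)/round(o["opening"],4),o["gripper_force"]/' m.py; python3 m.py; python3 drive.py '[[0,0,0,6,0.015],[0,0,0,6,0.015],[0,0,0,6,0.015]]'|head -1; python3 m.py; python3 drive.py '[[0,0,0,0,0.015]]'|head -1; python3 m.py
```

```text
F [1.4  2.16 0.11] Mz [ 0.919 -0.032  0.094] p [0.6344 0.0018 0.2106] yaw [ 1.7998e+02 -1.0000e-02 -2.9540e+01] q6 42.7 g 0.0211 29.996134042739868 t 5.075
clock: 5.45
F [0.45 1.96 0.61] Mz [ 0.591  0.129 -0.046] p [0.6344 0.0017 0.2106] yaw [179.98  -0.   -35.16] q6 37.1 g 0.0209 30.00017076730728 t 5.45
clock: 5.58
F [-0.6   0.98  0.51] Mz [0.293 0.193 0.007] p [0.6344 0.0017 0.2106] yaw [179.98  -0.   -35.21] q6 37.0 g 0.0211 30.000046491622925 t 5.575
```

```bash
cat > av.py <<'E'
from plant import ctrl
import numpy as np
M=[];F=[]
for i in range(8):
    ctrl.snapshot("side"); o=ctrl.get_obs(); M.append(o["moment"]);F.append(o["force"])
M=np.array(M); print("Mz",M[:,2].mean().round(4),"sd",M[:,2].std().round(4),"F",np.mean(F,0).round(2),"p",o["tool_pos"].round(4),"yaw",o["orientation"][2].round(2),"g",round(o["opening"],4),"t",round(o["clock"],2))
E
python3 av.py; python3 drive.py '[[0,0,0,4,0.015],[0,0,0,8,0.015],[0,0,0,8,0.015]]'|head -1; python3 av.py;  python3 drive.py '[[0,0,0,4,0.015],[0,0,0,8,0.015],[0,0,0,8,0.015]]'|head -1; python3 av.py
```

```text
Mz 0.0125 sd 0.0242 F [0.23 0.16 0.86] p [0.6343 0.0017 0.2106] yaw -35.27 g 0.0206 t 5.97
clock: 6.35
Mz -0.0027 sd 0.0335 F [-1.61 -3.14  2.08] p [0.6342 0.0016 0.2106] yaw -43.27 g 0.0211 t 6.75
clock: 7.12
Mz -0.0458 sd 0.0389 F [-2.69 -4.66  3.1 ] p [0.634  0.0015 0.2106] yaw -51.28 g 0.0209 t 7.53
```

```bash
python3 drive.py '[[-0.0002,-0.0005,0,4,0.015],[-0.0002,-0.0005,0,7,0.015],[-0.0002,-0.0005,0,8,0.015]]'|head -1; python3 av.py;  python3 drive.py '[[0,0,0,4,0.015],[0,0,0,7,0.015],[0,0,0,8,0.015]]'|head -1; python3 av.py
```

```text
clock: 7.9
Mz 0.012 sd 0.0353 F [-3.93 -6.61  3.24] p [0.6338 0.0014 0.2106] yaw -59.28 g 0.0208 t 8.3
clock: 8.68
Mz 0.023 sd 0.019 F [-4.6  -6.97  4.18] p [0.6336 0.0013 0.2106] yaw -67.29 g 0.0207 t 9.07
```

```bash
python3 drive.py '[[0.0006,0.001,0,4,0.015],[0.0006,0.001,0,7,0.015],[0.0006,0.001,0,8,0.015]]'|head -1; python3 av.py;  python3 drive.py '[[0,0,0,4,0.015],[0,0,0,7,0.015],[0,0,0,8,0.015]]'|head -1; python3 av.py
```

```text
clock: 9.45
Mz 0.0292 sd 0.0291 F [-3.83 -4.25  3.67] p [0.6334 0.0011 0.2106] yaw -75.27 g 0.0208 t 9.85
clock: 10.22
Mz 0.0161 sd 0.0282 F [-4.72 -3.96  4.1 ] p [0.6331 0.0011 0.2106] yaw -83.27 g 0.0208 t 10.62
```

```bash
python3 drive.py '[[0.0005,0.0008,0,4,0.015],[0.0005,0.0008,0,7,0.015],[0.0005,0.0008,0,8,0.015]]'|head -1; python3 av.py;  python3 drive.py '[[0,0,0,4,0.015],[0,0,0,7,0.015],[0,0,0,8,0.015]]'|head -1; python3 av.py
```

```text
clock: 11.0
Mz 0.0154 sd 0.0397 F [-4.65 -1.66  4.6 ] p [0.6329 0.001  0.2106] yaw -91.22 g 0.0208 t 11.4
clock: 11.78
Mz -0.0069 sd 0.0384 F [-5.94 -1.4   4.98] p [0.6326 0.001  0.2106] yaw -99.22 g 0.021 t 12.18
```

```bash
python3 drive.py '[[0.0003,0.001,0,4,0.015],[0.0003,0.001,0,7,0.015],[0.0003,0.001,0,8,0.015]]'|head -1; python3 av.py;  python3 drive.py '[[0,0,0,4,0.015],[0,0,0,7,0.015],[0,0,0,8,0.015]]'|head -1; python3 av.py
```

```text
clock: 12.55
Mz 0.0078 sd 0.0415 F [-3.21 -0.13  3.37] p [0.6323 0.001  0.2106] yaw -107.25 g 0.0209 t 12.95
clock: 13.32
Mz 0.0144 sd 0.0242 F [-4.67  2.37  4.65] p [0.6321 0.0011 0.2106] yaw -115.22 g 0.0209 t 13.72
```

```bash
python3 drive.py '[[0,0,0,4,0.015],[0,0,0,7,0.015],[0,0,0,8,0.015]]'|head -1; python3 av.py;  python3 drive.py '[[0,0,0,4,0.015],[0,0,0,7,0.015],[0,0,0,8,0.015]]'|head -1; python3 av.py
```

```text
clock: 14.1
Mz 0.0112 sd 0.0359 F [-5.67  3.09  5.02] p [0.6319 0.0012 0.2106] yaw -123.22 g 0.021 t 14.5
clock: 14.88
Mz 0.0014 sd 0.0246 F [-6.52  4.04  5.68] p [0.6317 0.0013 0.2105] yaw -131.22 g 0.0209 t 15.28
```

```bash
python3 drive.py '[[0,0.001,0,4,0.015],[0,0.001,0,7,0.015],[0,0.001,0,8,0.015]]'|head -1; python3 av.py;  python3 drive.py '[[0,0,0,4,0.015],[0,0,0,7,0.015],[0,0,0,8,0.015]]'|head -1; python3 av.py
```

```text
clock: 15.65
Mz 0.0638 sd 0.0409 F [-4.05  2.03  3.69] p [0.6315 0.0016 0.2106] yaw -139.25 g 0.0211 t 16.05
clock: 16.42
Mz 0.0961 sd 0.0326 F [-4.87  3.33  4.72] p [0.6314 0.0017 0.2106] yaw -147.26 g 0.0212 t 16.82
```

Readings rise from about 0 to 0.064 to 0.096: the seat is felt, about 0.06–0.1 N m. Releasing.

```bash
python3 drive.py '[[0,0,0,0,0.03],[0,0,0,0,0.05],[0,0,0,0,0.05],[0,0,-0.02,0,0.05],[0,0,-0.06,0,0.05],[0,0,-0.12,0,0.05],[0,0,-0.15,0,0.05],[0,0,-0.15,0,0.05]]'
python3 - <<'E'
from plant import ctrl
from h import *
o=ctrl.get_obs();print(o["joint_pos"])
s=ctrl.snapshot("wrist");np.savez("pics/w2.npz",pos=o["tool_pos"],ori=o["orientation"],**s);cv2.imwrite("pics/w2.png",s["frame"][:,:,::-1])
s=wr(dict(np.load("pics/w2.npz")));
E
```

```text
clock: 17.82
tool_pos: [0.6326, 0.0014, 0.3638]
orientation: [-179.9, 0.3, -147.3]
force: [0.3, 0.6, -1.3]
opening: 0.0503
gripper_force: 0.0
[ 1.78021055e+01  1.36492122e+01  5.37097074e+00  4.87376711e-02
 -8.13962545e+01 -7.50937461e+01]
```

View pics/w2.png

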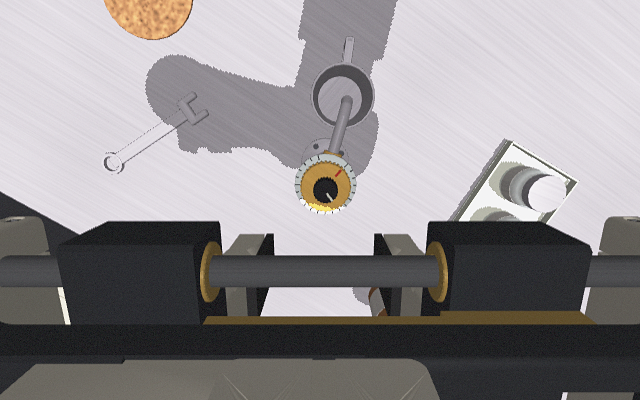

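The view shows the jug rim at (343,95), the handle bar at (348,48), the white line well turned relative to the red one, and the red mark roughly where it was.

Run:
```python
from h import *
s=wr(dict(np.load("pics/w2.npz"))); g=cv2.cvtColor(s["frame"],cv2.COLOR_RGB2GRAY)
# points by depth -> world
f=200/np.tan(np.radians(s["fovy"])/2); v,u=np.mgrid[0:200,280:420]; z=s["z_map"][0:200,280:420]
P=np.stack([(u-s["cx"])/f*z,(v-s["cy"])/f*z,z],-1).reshape(-1,3); W=(P-s["t"])@s["R"]
W=W[z.ravel()>0]; 
rim=W[(abs(W[:,2]-.083)<.006)&(np.hypot(W[:,0]-.55,W[:,1]+.03)<.055)]
A=np.c_[rim[:,:2],np.ones(len(rim))]; q=np.linalg.lstsq(A,(rim[:,:2]**2).sum(1),rcond=None)[0]; c=q[:2]/2
print("rim",len(rim),c,np.sqrt(q[2]+c@c),rim[:,2].mean())
d=np.hypot(*(W[:,:2]-c).T); h=W[(d>.05)&(d<.075)&(W[:,2]>.055)&(W[:,2]<.09)&(W[:,0]<c[0])]
m=h[:,:2].mean(0); print("handle",len(h),m,np.median(h[:,2]),np.ptp(h,axis=0)); dd=m-c; a=np.degrees(np.arctan2(dd[1],dd[0])); print("dir",a,np.hypot(*dd)); e=np.array([np.cos(np.radians(a)),np.sin(np.radians(a))]); print("grip",c+.064*e)
kn=W[(W[:,2]>.19)&(np.hypot(W[:,0]-.635,W[:,1])<.03)]; print("knob",kn.mean(0))
s0=wr(dict(np.load("pics/w0.npz")))
from math import *
for S in ("w0","w1","w2"):
    s=wr(dict(np.load(f"pics/{S}.npz"))); F=s["frame"].astype(int); r=(F[...,0]>120)&(F[...,1]<90)&(F[...,2]<80); c2,st=cen(r,(270,100,365,220)); print(S,"red",ray(s,*c2,.182),st[4])
```

```text
rim 612 [ 0.54903809 -0.02857513] 0.035873576241807134 0.08343750421302328
handle 139 [ 0.49607695 -0.05373993] 0.07319990989905263 [0.01770997 0.01541991 0.00811291]
dir -154.5849900195022 0.0586357389100748
grip [ 0.49123183 -0.05604212]
knob [0.63260146 0.00105498 0.19886472]
w0 red [0.61601744 0.00450935 0.182     ] 16
w1 red [0.61577601 0.00459844 0.182     ] 54
w2 red [0.61585791 0.00470477 0.182     ] 20
```

```bash
python3 to.py 0.4912 -0.056 0.16 -154.6
```

```text
tool delta [0.14990098 0.02773609 0.20116506] yaw [-1.79967634e+02  1.33721409e-01 -1.47289443e+02] turn 7.310556627065864 q [ 17.8  13.7   5.2  -0.  -81.3 -75.1] t 17.875
```

```bash
python3 drive.py '[[0.05,0.009,0,4,0.05],[0.1,0.018,0,7.3,0.05],[0.15,0.0277,0.02,7.3,0.05],[0.15,0.0277,0.08,7.3,0.05],[0.15,0.0277,0.14,7.3,0.05],[0.15,0.0277,0.18,7.3,0.05],[0.15,0.0277,0.2,7.3,0.05],[0.15,0.0277,0.2,7.3,0.05]]'; python3 drive.py '[[0,0,0,0,0.05],[0,0,0,0,0.05]]' |head -3; python3 to.py 0.4912 -0.056 0.067 -154.6
```

```text
clock: 18.88
tool_pos: [0.4885, -0.0567, 0.1582]
orientation: [179.9, -0.3, -154.6]
force: [-0.0, 0.9, 0.5]
opening: 0.0497
gripper_force: 0.0
clock: 19.12
tool_pos: [0.4909, -0.0562, 0.1615]
orientation: [-180.0, 0.1, -154.6]
tool delta [-1.88070378e-04  8.09643282e-05  9.45204453e-02] yaw [-1.79976867e+02  9.96831572e-02 -1.54575419e+02] turn 0.024580940986709265 q [ 16.3   8.1 -29.    0.  -52.8 -80.9] t 19.125
```

```bash
python3 drive.py '[[0,0,0.04,0,0.045],[0,0,0.08,0,0.04],[0,0,0.094,0,0.04],[0,0,0.094,0,0.04]]'; python3 drive.py '[[0,0,0,0,0.02],[0,0,0,0,0.005],[0,0,0,0,0.005],[0,0,0,0,0.005],[0,0,0,0,0.005]]'
python3 m.py
```

```text
clock: 19.62
tool_pos: [0.4904, -0.0564, 0.0666]
orientation: [-180.0, -0.1, -154.6]
force: [0.2, 0.3, 0.5]
opening: 0.0398
gripper_force: 0.0
clock: 20.25
tool_pos: [0.4905, -0.0562, 0.067]
orientation: [-180.0, 0.0, -154.6]
force: [-2.6, 0.7, 6.8]
opening: 0.0097
gripper_force: 30.0
F [-2.63  0.75  6.83] Mz [ 0.458  0.658 -0.011] p [ 0.4905 -0.0562  0.067 ] yaw [-1.7999e+02  3.0000e-02 -1.5456e+02] q6 -80.9 g 0.0097 29.989855885505676 t 20.25
```

```bash
python3 drive.py '[[0,0,-0.004,0,0.005],[0,0,-0.007,0,0.005],[0,0,-0.008,0,0.005],[0,0,-0.008,0,0.005]]'; python3 m.py; python3 to.py 0.46 -0.14 0.074; python3 to.py 0.5105 -0.3407 0.094
```

```text
clock: 20.75
tool_pos: [0.4902, -0.0563, 0.0745]
orientation: [180.0, -0.0, -154.6]
force: [-0.2, -0.3, -2.2]
opening: 0.0096
gripper_force: 30.0
F [-0.22 -0.25 -2.2 ] Mz [-0.056  0.132 -0.002] p [ 0.4902 -0.0563  0.0745] yaw [ 1.8000e+02 -1.0000e-02 -1.5459e+02] q6 -80.9 g 0.0096 29.964725263416767 t 20.75
tool delta [ 0.06320721 -0.06259148  0.00054308] yaw [ 1.79996592e+02 -6.16303253e-03 -1.54586514e+02] turn  q [ 16.3  14.8 -34.7  -0.  -40.5 -80.9] t 20.75
tool delta [ 0.10372599 -0.26554138 -0.01946464] yaw [ 1.79996592e+02 -6.16303253e-03 -1.54586514e+02] turn  q [ 16.3  14.8 -34.7  -0.  -40.5 -80.9] t 20.75
```

```bash
python3 drive.py '[[0.01,-0.01,0,0,0.005],[0.03,-0.03,0,0,0.005],[0.048,-0.048,0,0,0.005],[0.063,-0.065,0,0,0.005],[0.07,-0.09,-0.01,0,0.005],[0.078,-0.12,-0.02,0,0.005],[0.085,-0.15,-0.02,0,0.005],[0.09,-0.18,-0.02,0,0.005]]'; python3 to.py 0.5105 -0.3407 0.094
```

```text
clock: 21.75
tool_pos: [0.4857, -0.259, 0.0945]
orientation: [180.0, -0.0, -154.6]
force: [-0.6, -0.4, -2.5]
opening: 0.0097
gripper_force: 30.0
tool delta [ 0.01259402 -0.08441445  0.00052067] yaw [ 1.79985603e+02 -8.55671180e-03 -1.54608117e+02] turn  q [ -7.7  17.8 -26.5  -0.  -45.7 -56.9] t 21.75
```

```bash
python3 drive.py '[[0.004,-0.03,0,0,0.005],[0.009,-0.055,0,0,0.005],[0.013,-0.075,0,0,0.005],[0.0137,-0.085,0,0,0.005],[0.0137,-0.085,0,0,0.005],[0.0137,-0.085,0,0,0.005]]'; python3 to.py 0.5105 -0.3407 0.074
python3 - <<'E'
from plant import ctrl
from h import *
s=ctrl.snapshot("top");cv2.imwrite("pics/t2.png",cv2.resize(s["frame"][120:280,290:500,::-1],None,fx=3,fy=3))
E
```

```text
clock: 22.5
tool_pos: [0.5101, -0.3395, 0.0945]
orientation: [180.0, -0.0, -154.6]
force: [-0.1, -0.2, -2.2]
opening: 0.0098
gripper_force: 30.0
tool delta [ 0.00016931 -0.00123306  0.02049952] yaw [ 1.79976173e+02 -9.35683156e-03 -1.54564791e+02] turn  q [-15.4  22.8 -18.4  -0.  -48.8 -49.1] t 22.5
```

View pics/t2.png

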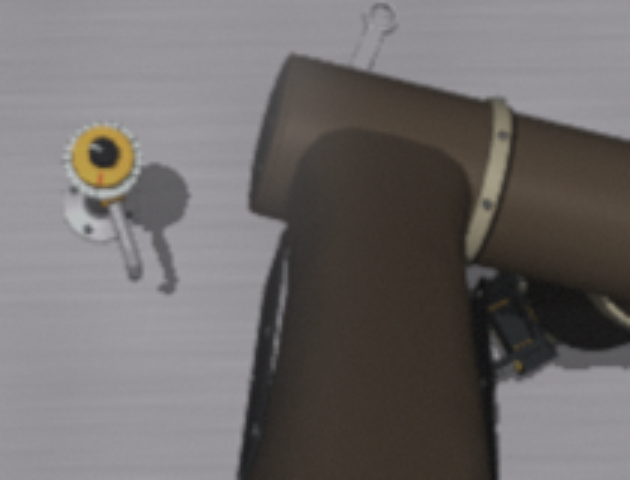

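The arm hides the jug in this crop; the cock is untouched, with the red mark at (99,180). The pose numbers are enough, so I lower the jug.

```bash
python3 drive.py '[[0,0,0.008,0,0.005],[0,0,0.015,0,0.005],[0,0,0.02,0,0.005],[0,0,0.0205,0,0.005],[0,0,0.021,0,0.005],[0,0,0.0215,0,0.005],[0,0,0.022,0,0.005],[0,0,0.022,0,0.005]]'; python3 m.py
```

```text
clock: 23.55
tool_pos: [0.5104, -0.3402, 0.0726]
orientation: [-180.0, 0.0, -154.6]
force: [0.6, -0.3, -2.1]
opening: 0.0098
gripper_force: 30.0
F [ 0.6  -0.34 -2.11] Mz [-0.051  0.154  0.015] p [ 0.5104 -0.3402  0.0726] yaw [-180.      0.   -154.58] q6 -49.1 g 0.0098 29.96482126414776 t 23.55
```

```bash
python3 drive.py '[[0,0,0.0003,0,0.005],[0,0,0.0007,0,0.005],[0,0,0.001,0,0.005],[0,0,0.001,0,0.005]]'; python3 m.py
```

```text
clock: 24.05
tool_pos: [0.5103, -0.3403, 0.0722]
orientation: [-180.0, 0.0, -154.6]
force: [-3.0, 1.2, 4.6]
opening: 0.0098
gripper_force: 30.0
F [-3.    1.16  4.61] Mz [0.255 1.181 0.01 ] p [ 0.5103 -0.3403  0.0722] yaw [-179.98    0.   -154.58] q6 -49.1 g 0.0098 29.96527846902609 t 24.05
```

Contact with the mat. Release, go up and away from the jug, and look.

```bash
python3 drive.py '[[0,0,0,0,0.02],[0,0,0,0,0.04],[0,0,0,0,0.04],[0,0,0,0,0.04],[0,0,-0.03,0,0.04],[0,0,-0.07,0,0.04],[0,0,-0.12,0,0.04],[0,0,-0.17,0,0.04]]'; python3 drive.py '[[0.03,-0.02,-0.04,0,0.04],[0.08,-0.05,-0.06,0,0.04],[0.1,-0.08,-0.06,0,0.04],[0.1,-0.08,-0.06,0,0.04]]'
python3 - <<'E'
from plant import ctrl
from h import *
a=ctrl.snapshot("side")["frame"][140:380,180:500,::-1]
o=ctrl.get_obs(); b=ctrl.snapshot("top"); s=ctrl.snapshot("wrist"); s.update(pos=o["tool_pos"],ori=o["orientation"])
cv2.imwrite("pics/f.png",np.hstack([cv2.resize(a,(400,300)),cv2.resize(s["frame"][:,:,::-1],(400,300))]))
s=wr(s); f=200/np.tan(np.radians(s["fovy"])/2); v,u=np.mgrid[0:400,0:640]; z=s["z_map"]
P=np.stack([(u-s["cx"])/f*z,(v-s["cy"])/f*z,z],-1).reshape(-1,3); W=((P-s["t"])@s["R"])[z.ravel()>0]
r=W[(abs(W[:,2]-.089)<.006)&(np.hypot(W[:,0]-.569,W[:,1]+.313)<.06)]; print("rim",len(r),(r.min(0)+r.max(0))/2,r[:,2].mean())
E
```

```text
clock: 25.05
tool_pos: [0.5102, -0.3401, 0.243]
orientation: [180.0, -0.0, -154.6]
force: [1.5, -0.8, -0.5]
opening: 0.0405
gripper_force: 0.0
clock: 25.55
tool_pos: [0.4535, -0.4573, 0.3012]
orientation: [180.0, -0.0, -154.8]
force: [-0.5, 0.7, -0.1]
opening: 0.04
gripper_force: 0.0
rim 77 [ 0.56883106 -0.34998989  0.0871557 ] 0.08783905885702849
```

View pics/f.png

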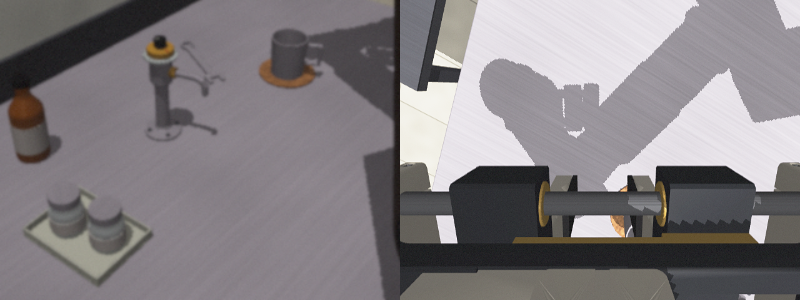

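The jug stands upright on the mat, its base near side pixel (412,200) against the mat centre at (409,197). The cock, jars and bottle are in place, and the arm is clear.

```bash
python3 -c "
from plant import ctrl
print(ctrl.close_job())"
```

```text
the job is handed in; nothing more can be done
None
```

I turned only the fine knob, closing it lightly onto its seat by feel (about 0.06–0.1 N m when I let go), left the coarse ring at its setting, stood the jug upright on the cork mat, and handed the job in; no verdict came back.

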